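# Turn the die plate over on the marking press and press its pedal

### The arm

A 6-joint arm with a two-finger parallel gripper is mounted at the origin on the work surface. World frame = base frame: x ahead of the robot, y to its left, z up, the work surface at z = 0. Lengths are in m, angles in rad, forces in N, time in s.
With the tool pointing down it reaches from about 0.35 to 0.725 m from the base axis. Payload 6 kg.
Tool frame: the origin (TCP) lies on the centre line of the jaws, within the pads' length; the fingertips stand 19 mm ahead of it and the grasp point (between the pads) is the TCP; x points along the fingers, y is the direction in which the jaws open and shut, and the axes are right-handed (so a half turn about x gives the same grasp; the last joint's range is limited). The gripper opens to 85 mm and grips with 20 to 120 N. Pads are 22 mm wide; open, the fingers measure 114 mm over their backs; the gripper's body (76 mm by 85 mm) begins 54 mm behind the grasp point. The pads swing forward as they close: fully open they stand 13 mm farther back than shut.
Start: joints at [-0.959, 0.04, 0.085, 0, -1.615, -0.334], TCP at [0.165, -0.577, 0.25] pointing down, gripper open.
Joint ranges: [-2.56, 2.56], [-1.29, 2.01], [-1.08, 1.49], [-3.29, 1.98], [-2.81, -0.18], [-2.99, 2.99]. Speed limits (rad/s): [2.57, 2.57, 3.01, 3.14, 3.14, 3.14].

### API

Orientations are given as [roll, pitch, yaw] about the fixed x, y, z axes, in that order (R = Rz(yaw) Ry(pitch) Rx(roll)).
In Python, from workcell import * gives the robot as it stands.
- The arm moves only by the tool servo_tool, never from a script. Its argument "moves" is a list that holds one entry, the list of rows, each a list of 6 numbers: the shift along the tool's x, y, z in units of 30 mm (1.0 is 30 mm), then the turn, a rotation vector about the tool's x, y, z in units of 8 degrees (1.0 is 8 degrees). A call has exactly 10 rows; each row shifts and turns the pose as measured when the row begins, along the tool's axes as they then stand; what a row does not reach is not made up. A row lasts 1/8 s, in which the tool goes at most 62.5 mm and 10.7 degrees, less where a joint would pass 70% of its speed; a pose out of reach is approached as far as the arm can. A call is refused whole if a number of a shift passes 1 or a number of a turn 1, either way. A call with a gripper value outside its range is refused whole. "gripper" is the closure in counts, from 0 (fully open) to 255 (shut), set as the call begins (left out, the last holds). The fingers move at their own pace and stop on an object; "grip_force" is the grip in N (left out, the last holds). Time passes only in rows, so rows that do not move let the fingers close, or fill a call up. It gives the time, the measured TCP pose, the force and the opening at its end, in the units of the state.
- observe(): the state, without advancing time (a new reading comes with each control period).
- get_image(name): name is "side" or "top"; returns a dict with "frame" (420x560x3 uint8, red, green, blue), "camera_matrix" (3x3 intrinsics, pixels), "D" ([k1, k2, p1, p2, k3] as OpenCV has them; the pictures are not rectified), "eye" and "attitude" of the camera in the world. Camera axes: x right, y up, looking along -z (the intrinsics and any distortion apply to the point x, -y, -z); pixel columns grow to the right and rows downward; lengths in m; the calibration is good to about 2 mm. A picture is of the moment at which its call begins. There is no depth.
- hand_in(): hands the job in, once; it reports no verdict.
Trained networks look in a picture, given as the dict that the camera call returned (one of the last four; its "shot" number tells which), for a name from the list of things; names that differ only in an ending like _2 or _b are one class to them, and where a whole thing is asked for, a point or a joint stands for the part that bears it (a point fixed in the world has none). Each returns a list of dicts, best first, with "score" (0 to 1); they miss things now and then, are a little off and sometimes report something else, mostly with a low value. They report only what shows in the picture. A call takes as long as a camera call.
- look_for(picture, label): "point" ([x, y, z] in m, in the coordinates of the camera as it stood for that picture, good to about 4 mm: the middle of the surface that is visible of it).
- regions_of(picture, label): "mask" (420x560 bool, what is visible of it).
- place_of(picture, label): "point" ([x, y, z] in m, in the coordinates of the camera as it stood for that picture, good to about 4 mm: a listed point, or the origin of a listed thing).
The state is a dict: "t": time; "joints": joint angles; "joint_velocities": joint speeds; "effort": joint torques, N m; "tool_pos": TCP position; "ee_rot": TCP orientation; "force": force on the tool from outside, world axes, zero at the start; "ft_torque": the same for the moment, N m; "gripper_width": finger opening in m.
Only numpy, scipy, OpenCV 4.12 (cv2) and the standard library are available. Lean on these libraries where they do the work, as an engineer would, in place of code of your own. Each camera call takes 0.05 s, during which the arm holds its last target. There are 200 camera calls.

### The job

The die plate on the sloping bed of the bench marking press shows its finished blue face; turn it over so that the bare metal face shows, standing on the ledge, flat against the bed and in the middle of it, and let go. Only then push the red-topped spring pedal down to its stop without ramming it, keep it fully down for about a second, and let it rise under the gripper instead of letting it snap up. Leave the plate lying as placed, and leave the other things on the bench alone.

Things in the scene. Friction and masses are not known exactly. Their poses are not given: they have to be found in the camera images.
- press: Bench marking press, bolted down: green base 260 x 380 x 12 mm with the sloping bed (right, at y = -100 mm) and the pedal (left, at y = +125 mm). Origin: centre of the base's underside; x away from the robot at yaw 0 (yaw varies), y left, z up. A red striker with brass head hangs open over 60 mm out from the bed, up to 60 mm up its slope; the pedal swings it to the plate.
- bed: Fixed steel bed of the press, 70 mm wide, 70 mm long up the slope, 12 mm thick, leaning 35 degrees from vertical, its face up and towards press -y, partly +x. Origin: middle of the corner of face and ledge, 60 mm above the bench; x straight DOWN the slope, y along the ledge, z out of the face. Face: z = 0, x = -70 to 0 mm. Ledge: x = 0, 24 mm deep. Nothing stands behind the bed's top.
- plate: Loose aluminium plate 120 x 70 x 10 mm, one face blue with brass dots, the other bare. Origin: its centre; x along its length, y its width, z out of the blue face. It starts on the ledge leaning on the bed, blue face out, x down the slope, its upper 50 mm free above the bed. Seated after turning, its centre is at x = -60, y = 0, z = 5 mm in the bed's frame, its z pointing into the bed.
- pedal (a joint): Angle of the pedal in rad: 0 at rest (free end up, sprung), 0.36 at its stop (pedal level). Needs about 6 N at the pad to start and 11 N just before the stop. The pedal is a steel plate 150 mm long and 56 mm wide, hinged at its far end, its free end towards the robot.
- pedal_pad (a point): Middle of the top of the pedal's red pad (60 x 52 mm), 120 mm from the hinge; moves with the pedal, from about 90 mm above the bench at rest to 50 mm at the stop.
- pedal_hinge (a point): Fixed point on the pedal's hinge axis, which runs along the press's y axis, 38 mm above the bench.
- bench_block: Bystander: steel bench block 75 x 75 x 20 mm beside the press; origin at the centre of its underside.
- wax_bar: Bystander: green polishing bar 110 x 35 x 25 mm; origin at the centre of its underside.
- jar: Bystander: jar with red lid, 48 mm across, 65 mm tall, standing on the near right corner of the press's base; origin at the centre of its underside.
- mallet: Bystander: hammer lying to the right.
- bench_brush: Bystander: brush lying to the left.
- dish: Bystander: white bowl 100 mm across, 35 mm tall, to the right.
- bangle: Bystander: copper ring 68 mm across, 14 mm tall, beyond the press.

How it is judged:
On the way, in this order (a step that is already met when the one before it is completed fails the run):
1. the plate stands turned over on the bed, bare face out, on the ledge and flat against the bed, let go (angle between plate's own z axis and vertical above 2 rad and angle between the z axis of plate and the z axis of bed, either way round below 0.1 rad and angle between the x axis of plate and the x axis of bed, either way round below 0.12 rad and z of plate in the frame of bed between 0.001 and 0.009 m and x of plate in the frame of bed between -0.065 and -0.055 m and y of plate in the frame of bed between -0.012 and 0.012 m and contact force between the fingers and plate below 0.3 N and linear speed of plate below 0.02 m/s), for 0.2 s.
2. the pedal is fully down on its stop for half a second (value of joint pedal above 0.34 rad), for 0.5 s.
At the end, for the whole second after the job is handed in: The plate rests turned over on the bed (bare face out; centre within 5 mm of its place along the slope, 4 mm out of the bed and 12 mm sideways; flat within 0.10 rad and square within 0.12 rad), and the pedal is back up (below 0.03 rad) (angle between plate's own z axis and vertical above 2 rad and angle between the z axis of plate and the z axis of bed, either way round below 0.1 rad and angle between the x axis of plate and the x axis of bed, either way round below 0.12 rad and z of plate in the frame of bed between 0.001 and 0.009 m and x of plate in the frame of bed between -0.065 and -0.055 m and y of plate in the frame of bed between -0.012 and 0.012 m and linear speed of plate below 0.02 m/s and value of joint pedal below 0.03 rad); the robot touches nothing.
It fails at once if the pedal goes down (more than 0.15 rad) while the plate is not seated turned over (value of joint pedal above 0.15 rad and not (angle between plate's own z axis and vertical above 2 rad and angle between the z axis of plate and the z axis of bed, either way round below 0.16 rad and angle between the x axis of plate and the x axis of bed, either way round below 0.192 rad and z of plate in the frame of bed between -0.0014 and 0.0114 m and x of plate in the frame of bed between -0.068 and -0.052 m and y of plate in the frame of bed between -0.0192 and 0.0192 m)).
It fails at once if the pedal snaps up (faster than 3 rad/s) (velocity of joint pedal below -3 rad/s).
It fails at once if the fingers ram the press or its pedal (over 45 N) (contact force between the fingers and press above 45 N).
It fails at once if another thing on the bench is moved by more than 40 mm (distance of any of bench_block, wax_bar, jar, mallet, bench_brush, dish, bangle from where it was at the start of the episode above 0.04 m).
It also fails if it takes over 64 s, if anything falls off the work surface, if the arm or the gripper's body presses on something with over 40 N, if the wrist force passes 120 N, or if a joint passes its speed limit or range.

## Working session

There is one attempt and no reset: what is moved stays moved. The work goes in short steps, Python scripts to look and compute and a tool call to move; the robot and the scene stay as the last step left them, time stands still between calls to the robot, and variables do not carry over. Pictures are saved under pics/ and viewed, about 8 in all and at most 12, crops included, and the job is handed in when it is done.

Besides the shell and the picture viewer there is one more tool, called after ">>>" in YAML: its name, and indented under it one key for each argument. servo_tool: Moves the arm, as the interface text tells. Its arguments: {"type":"object","properties":{"moves":{"type":"array"},"gripper":{"type":"number"},"grip_force":{"type":"number"}},"required":["moves"]}

```bash
ls; mkdir -p pics
cat > h.py <<'E'
from workcell import *
import numpy as np, cv2
from scipy.spatial.transform import Rotation as R
np.set_printoptions(precision=4,suppress=True)
def cam2w(im,p):
    A=np.array(im["attitude"]); 
    M=A if A.shape==(3,3) else (R.from_euler('xyz',A).as_matrix() if A.size==3 else R.from_quat(A).as_matrix())
    return M@np.array(p)+np.array(im["eye"])
def M(im):
    A=np.array(im["attitude"]); return A if A.shape==(3,3) else R.from_euler('xyz',A).as_matrix()
def proj(im,P):
    P=np.atleast_2d(P); c=(P-np.array(im["eye"]))@M(im); c=c*[1,-1,-1]
    return cv2.projectPoints(c.reshape(-1,1,3),np.zeros(3),np.zeros(3),np.array(im["camera_matrix"],float),np.array(im["D"],float))[0].reshape(-1,2)
def save(im,n,crop=None,s=1):
    f=im["frame"][:,:,::-1]
    if crop: f=f[crop[1]:crop[3],crop[0]:crop[2]]
    cv2.imwrite("pics/"+n,cv2.resize(f,None,fx=s,fy=s,interpolation=cv2.INTER_CUBIC))
E
python3 - <<'E'
from h import *
print(observe())
ims={n:get_image(n) for n in("side","top")}
for n,im in ims.items():
    print(n,im["eye"],im["attitude"],im["camera_matrix"],im["D"])
    for l in "press bed plate pedal_pad pedal_hinge jar bench_block wax_bar mallet bench_brush dish bangle".split():
        r=place_of(im,l)
        print(l,[(round(x["score"],2),cam2w(im,x["point"])) for x in r[:2]])
f=np.hstack([ims["side"]["frame"],ims["top"]["frame"]])
for n in ims: save(ims[n],n+"0.png",s=1.4)
E
```

```text
pics
{'t': 0.0, 'joints': array([-0.9593,  0.0408,  0.0838, -0.0005, -1.6155, -0.3337]), 'joint_velocities': array([-0.0017,  0.0022, -0.0003,  0.0008,  0.0011,  0.0012]), 'effort': array([  0.0001, -36.8201,  34.7417,   6.9323,  -0.0052,   0.    ]), 'tool_pos': array([ 0.1645, -0.5767,  0.2493]), 'ee_rot': array([1.6268, 1.569 , 1.9047]), 'force': array([-0.4145, -0.0668, -0.6051]), 'ft_torque': array([0.025 , 0.0363, 0.0145]), 'gripper_width': 0.0854787518898981}
side [-0.1666  1.0083  1.0546] [ 0.9064 -0.0197 -2.4726] [[507.4659   0.     281.1201]
 [  0.     507.4659 205.2683]
 [  0.       0.       1.    ]] [0.008 0.    0.    0.    0.   ]
press [(0.87, array([ 0.5538,  0.0841, -0.0023]))]
bed [(0.97, array([ 0.5683, -0.0152,  0.0632]))]
plate [(0.78, array([0.5596, 0.012 , 0.113 ]))]
pedal_pad [(0.75, array([0.5469, 0.2129, 0.0898]))]
pedal_hinge [(0.61, array([0.6535, 0.1983, 0.039 ]))]
jar [(0.53, array([ 0.4442, -0.051 ,  0.0125]))]
bench_block [(0.79, array([ 0.5134, -0.1741,  0.0021])), (0.16, array([0.6474, 0.359 , 0.0033]))]
wax_bar [(0.67, array([0.6508, 0.3596, 0.0017]))]
[... 524 characters left out ...]
 0.1122]))]
pedal_pad [(0.61, array([0.6475, 0.3632, 0.0007])), (0.38, array([ 0.4129,  0.5065, -0.0019]))]
pedal_hinge [(0.73, array([0.6543, 0.2007, 0.0365]))]
jar [(0.73, array([ 0.4438, -0.0578,  0.0085])), (0.66, array([0.5537, 0.0139, 0.1112]))]
bench_block [(0.64, array([ 0.5108, -0.1799,  0.0011])), (0.19, array([ 0.3746, -0.4721, -0.0009]))]
wax_bar [(0.71, array([0.648 , 0.3617, 0.003 ])), (0.53, array([ 0.5115, -0.1772, -0.0008]))]
mallet [(0.8, array([ 0.3796, -0.4766, -0.0025])), (0.37, array([ 0.5554,  0.0839, -0.0024]))]
bench_brush [(0.76, array([ 0.4149,  0.506 , -0.0026]))]
dish [(0.91, array([ 0.6114, -0.4634,  0.0011]))]
bangle [(0.38, array([ 0.7285,  0.0804, -0.0033]))]
```

View pics/side0.png

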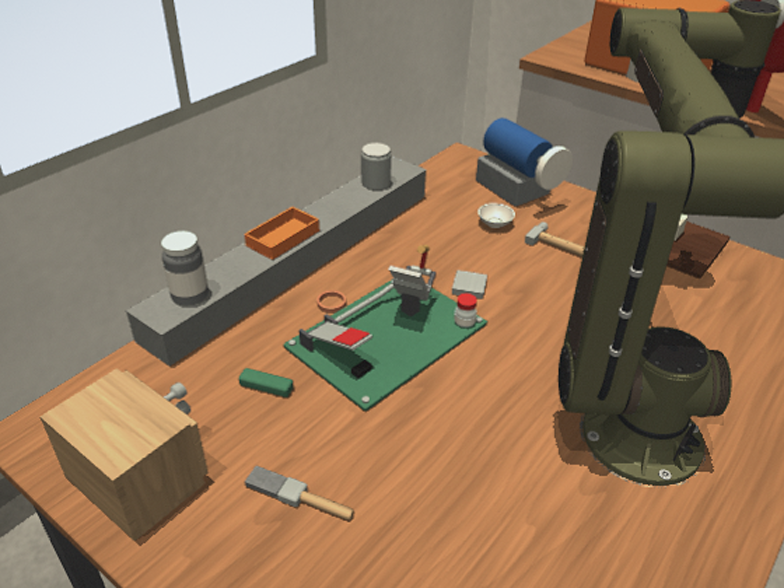

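View pics/top0.png

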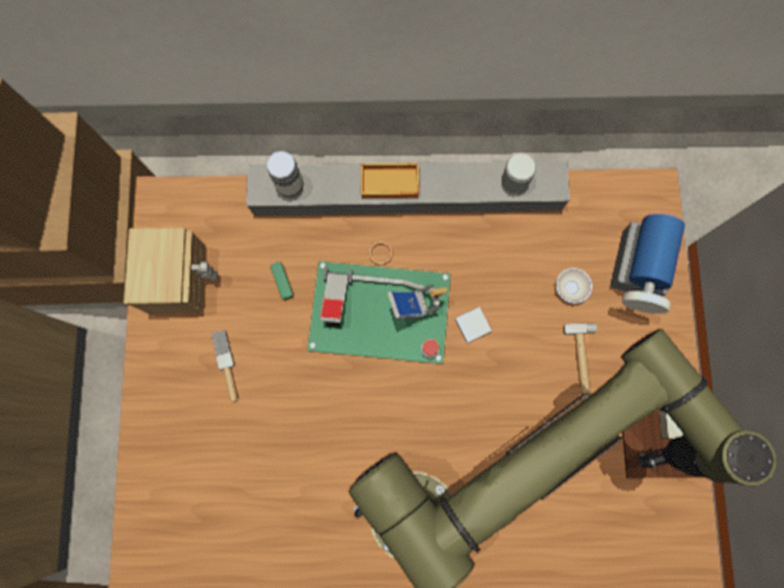

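The side view shows the base with the pedal (red pad, about (352,337)) and the plate seen from behind at (410,278). The top view shows the blue face at (408,304), the striker at (437,296) on the plate's right, and the jar at (430,348). Next I'll measure the orientation.

Run:
```python
from h import *
im=get_image("top"); si=get_image("side")
def ray(im,uv,z):
    p=cv2.undistortPoints(np.array(uv,float).reshape(-1,1,2),np.array(im["camera_matrix"],float),np.array(im["D"],float)).reshape(-1,2)
    d=np.c_[p[:,0],-p[:,1],-np.ones(len(p))]@M(im).T; e=np.array(im["eye"])
    return e+d*((z-e[2])/d[:,2])[:,None]
hsv=cv2.cvtColor(im["frame"],cv2.COLOR_RGB2HSV)
g=cv2.inRange(hsv,(60,80,30),(90,255,200)); g[:, :215]=0; g=cv2.morphologyEx(g,cv2.MORPH_OPEN,np.ones((3,3)))
n,l,s,_=cv2.connectedComponentsWithStats(g); k=1+s[1:,4].argmax(); 
pts=np.argwhere(l==k)[:,::-1]; r=ray(im,pts,0.012)[:,:2].astype(np.float32)
rect=cv2.minAreaRect(r); print(rect, cv2.boxPoints(rect))
for nme,i in(("top",im),("side",si)):
    m=regions_of(i,"plate"); print(nme,[(x["score"],x["mask"].sum(),np.argwhere(x["mask"]).mean(0)[::-1]) for x in m])
    b=max(m,key=lambda x:x["score"])["mask"]; c=max(cv2.findContours(b.astype(np.uint8),0,1)[0],key=len)
    print(cv2.approxPolyDP(c,3,True).reshape(-1,2).tolist())
A=cv2.resize(im["frame"][180:265,215:330],None,fx=6.9,fy=6.9,interpolation=2)[:,:,::-1]
B=cv2.resize(si["frame"][165:245,240:355],None,fx=6.9,fy=6.9,interpolation=2)[:,:,::-1]
cv2.imwrite("pics/a.png",A);cv2.imwrite("pics/b.png",B)
```

```text
((0.5425195097923279, 0.08488667756319046), (0.3716619312763214, 0.22735293209552765), 83.3934326171875) [[ 0.4082 -0.0866]
 [ 0.6341 -0.1128]
 [ 0.6768  0.2564]
 [ 0.451   0.2826]]
top [(0.9, np.int64(332), array([289.2169, 216.4488]))]
[[278, 209], [283, 225], [300, 223], [295, 208]]
side [(0.48, np.int64(175), array([290.9314, 196.4743]))]
[[279, 191], [283, 198], [303, 203], [299, 195]]
```

View pics/a.png

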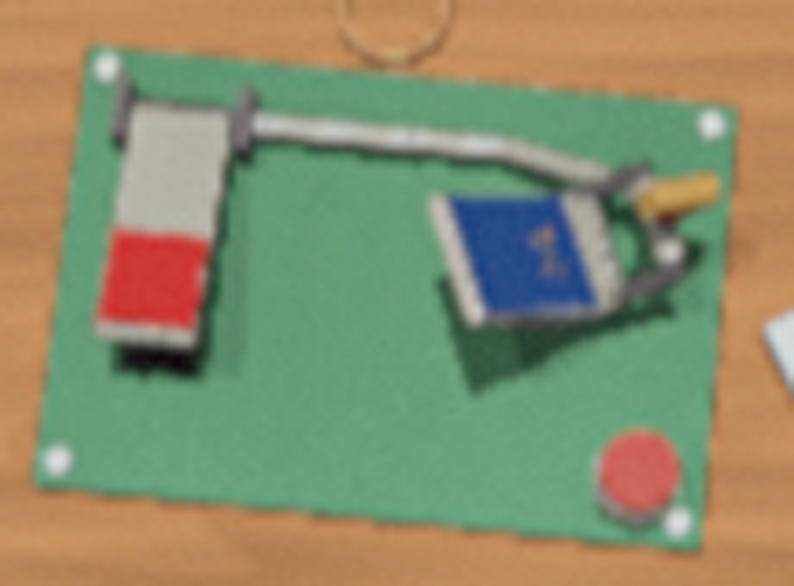

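View pics/b.png

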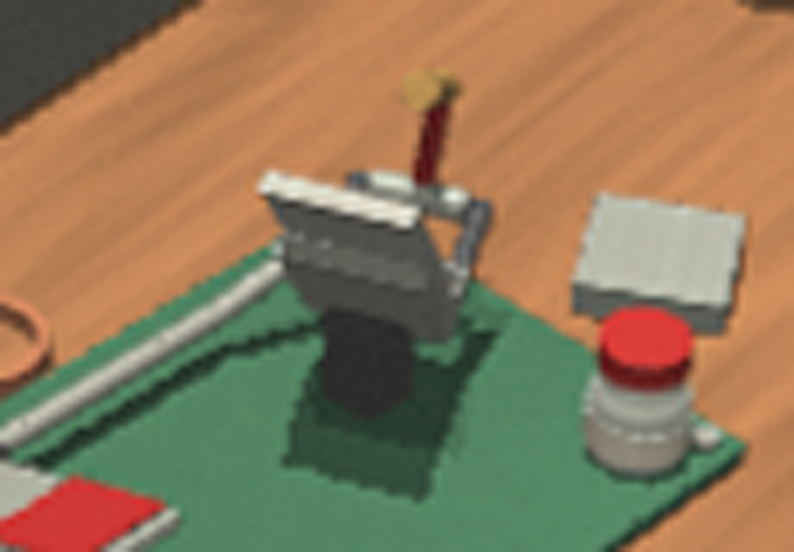

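```bash
cat > fit.py <<'E'
from h import *
from scipy.optimize import least_squares
t=get_image("top"); s=get_image("side")
px=lambda p,o:(np.array(p)+.5)/6.9-.5+np.array(o)
TP=[(-120,35,0),(-120,-35,0),(-120,35,10),(-120,-35,10),(0,35,10),(0,-35,10),(0,35,24),(0,-35,24)]
TU=px([(430,195),(465,325),(450,195),(487,322),(560,193),(595,305),(603,190),(625,295)],(215,180))
SP=[(-120,35,0),(-120,-35,0),(-120,35,10),(-120,-35,10)]
SU=px([(262,190),(413,225),(272,172),(420,207)],(240,165))
def bedR(th):
    h=np.array([np.sin(th),-np.cos(th),0]);k=np.array([0,0,1.]);a=np.radians(35)
    x=np.sin(a)*h-np.cos(a)*k; z=np.cos(a)*h+np.sin(a)*k; return np.c_[x,np.cross(z,x),z]
def res(q):
    Rb=bedR(q[3]); f=lambda P:np.array(P)/1000@Rb.T+q[:3]
    return np.r_[(proj(t,f(TP))-TU).ravel(),(proj(s,f(SP))-SU).ravel(),(q[2]-.06)/.001]
r=least_squares(res,[.56,-.015,.06,.2]); print("bed",r.x,"deg",np.degrees(r.x[3]));print(r.fun.round(1))
BP=np.array([(130,190,12),(130,-190,12),(-130,-190,12),(-130,190,12)])/1000
BU=px([(90,45),(738,105),(700,550),(35,487)],(215,180))
SB=None
def rb(q):
    P=BP@R.from_euler('z',q[2]).as_matrix().T+[q[0],q[1],0]; return (proj(t,P)-BU).ravel()
b=least_squares(rb,[.55,.085,-.1]); print("press",b.x); print(b.fun.round(1))
Rp=R.from_euler('z',b.x[2]).as_matrix(); print("bed in press",Rp.T@(r.x[:3]-[b.x[0],b.x[1],0]), np.degrees(r.x[3]-b.x[2]))
for y,x in((125,100),):
  print("pedal axis pts",Rp@[.1,.125,0]+[b.x[0],b.x[1],0],Rp@[-.02,.125,0]+[b.x[0],b.x[1],0])
E
python3 fit.py
```

```text
bed [ 0.5634 -0.0196  0.0599  0.2851] deg 16.336391960260997
[ 0.1  0.5  0.8 -0.2 -0.6 -0.5 -0.2 -0.8  1.   0.1  1.4  1.  -2.4 -0.8
  0.1  1.2 -0.1 -0.1  0.1  0.5 -0.5 -0.6  0.2 -0.  -0.1]
press [ 0.5548  0.0826 -0.1125]
[-0.5 -0.3  0.5 -0.2  0.6  0.3 -0.6  0.1]
bed in press [ 0.02   -0.1006  0.0599] 22.78496212412746
pedal axis pts [0.6682 0.1956 0.    ] [0.549  0.2091 0.    ]
```

```bash
cat >> h.py <<'E'
TH=0.285; B0=np.array([.5634,-.0196,.060])
def bedR(th=TH):
    h=np.array([np.sin(th),-np.cos(th),0]);k=np.array([0,0,1.]);a=np.radians(35)
    x=np.sin(a)*h-np.cos(a)*k; z=np.cos(a)*h+np.sin(a)*k; return np.c_[x,np.cross(z,x),z]
def bp(x,y,z): return B0+bedR()@(np.array([x,y,z])/1000)
def toolR(sgn):  # tool x down the slope, tool y = sgn*bed z
    b=bedR(); x=b[:,0]; y=sgn*b[:,2]; return np.c_[x,y,np.cross(x,y)]
def cur():
    o=observe(); return np.array(o["tool_pos"]),R.from_euler('xyz',o["ee_rot"]).as_matrix(),o
def plan(p1,R1,N,start=None):
    p0,R0,_=cur() if start is None else (*start,0)
    w=R.from_matrix(R0.T@R1).as_rotvec(); rows=[]
    for i in range(N):
        Ri=R0@R.from_rotvec(w*i/N).as_matrix()
        rows.append(np.r_[Ri.T@(p1-p0)/N/.03, np.degrees(w)/N/8])
    for i in range(0,N,10): print("[["+",".join("["+",".join("%g"%round(v,2) for v in r)+"]" for r in rows[i:i+10])+"]]")
def rel():
    p,Rr,o=cur(); b=bedR()
    print("t %.2f bed-frame mm"%o["t"],(b.T@(p-B0)*1000).round(1),"world",p,"rot err(+) deg",np.degrees(R.from_matrix(toolR(1).T@Rr).as_rotvec()).round(1),"(-)",np.degrees(R.from_matrix(toolR(-1).T@Rr).as_rotvec()).round(1),"w",round(o["gripper_width"],4),"F",o["force"],"j",o["joints"])
E
python3 - <<'E'
from h import *
rel()
mid=np.array([.36,-.25,.30])
p,Rr,_=cur()
Rm=Rr@R.from_rotvec(R.from_matrix(Rr.T@toolR(-1)).as_rotvec()*.4).as_matrix()
plan(mid,Rm,15)
print("--"); plan(bp(-230,0,5),toolR(-1),15,(mid,Rm))
E
```

```text
t 1.60 bed-frame mm [  86.6 -539.5  455.4] world [ 0.1645 -0.577   0.2502] rot err(+) deg [-171.3   54.    -0.2] (-) [ 0.4  0.1 35. ] w 0.0852 F [0.7088 0.6029 0.171 ] j [-0.9593  0.0402  0.0848 -0.     -1.6155 -0.3337]
[[[-0.11,0.58,0.62,-0,-0,-0.12],[-0.12,0.58,0.62,-0,-0,-0.12],[-0.13,0.58,0.62,-0,-0,-0.12],[-0.14,0.57,0.62,-0,-0,-0.12],[-0.15,0.57,0.62,-0,-0,-0.12],[-0.16,0.57,0.62,-0,-0,-0.12],[-0.17,0.57,0.62,-0,-0,-0.12],[-0.18,0.56,0.62,-0,-0,-0.12],[-0.18,0.56,0.62,-0,-0,-0.12],[-0.19,0.56,0.62,-0,-0,-0.12]]]
[[[-0.2,0.55,0.62,-0,-0,-0.12],[-0.21,0.55,0.62,-0,-0,-0.12],[-0.22,0.55,0.62,-0,-0,-0.12],[-0.23,0.54,0.62,-0,-0,-0.12],[-0.24,0.54,0.62,-0,-0,-0.12]]]
--
[[[-0.05,0.66,0.57,-0,-0,-0.18],[-0.07,0.66,0.58,-0,-0,-0.18],[-0.08,0.65,0.58,-0,-0,-0.18],[-0.1,0.65,0.58,-0,-0,-0.18],[-0.12,0.65,0.58,-0,-0,-0.18],[-0.13,0.65,0.58,-0,-0,-0.18],[-0.15,0.64,0.58,-0,-0,-0.18],[-0.16,0.64,0.58,-0,-0,-0.18],[-0.18,0.63,0.58,-0,-0,-0.18],[-0.19,0.63,0.58,-0,-0,-0.18]]]
[[[-0.21,0.62,0.58,-0,-0,-0.18],[-0.22,0.62,0.58,-0,-0,-0.18],[-0.24,0.61,0.58,-0,-0,-0.18],[-0.25,0.61,0.58,-0,-0,-0.18],[-0.27,0.6,0.58,-0,-0,-0.18]]]
```

>>> servo_tool:
  moves:
    - [[-0.12, 0.6, 0.63, 0, 0, -0.12], [-0.13, 0.6, 0.63, 0, 0, -0.12], [-0.14, 0.6, 0.63, 0, 0, -0.12], [-0.15, 0.59, 0.63, 0, 0, -0.12], [-0.16, 0.59, 0.63, 0, 0, -0.12], [-0.17, 0.59, 0.63, 0, 0, -0.12], [-0.18, 0.58, 0.63, 0, 0, -0.12], [-0.18, 0.58, 0.63, 0, 0, -0.12], [-0.19, 0.58, 0.63, 0, 0, -0.12], [-0.2, 0.57, 0.63, 0, 0, -0.12]]
  gripper: 0
  grip_force: 100

```text
t: 2.85
tool_pos: [0.2996, -0.3467, 0.2861]
ee_rot: [-1.558, 1.398, -1.285]
force: [-0.2, 0.7, -0.9]
gripper_width: 0.0855
```

>>> servo_tool:
  moves:
    - [[-0.2, 0.6, 0.6, 0, 0, -0.15], [-0.2, 0.6, 0.6, 0, 0, -0.15], [-0.2, 0.6, 0.6, 0, 0, -0.15], [-0.2, 0.6, 0.6, 0, 0, -0.15], [-0.2, 0.6, 0.6, 0, 0, -0.15], [-0.2, 0.6, 0.6, 0, 0, -0.15], [-0.2, 0.6, 0.6, 0, 0, -0.15], [-0.2, 0.6, 0.6, 0, 0, -0.15], [-0.2, 0.6, 0.6, 0, 0, -0.15], [-0.2, 0.6, 0.6, 0, 0, -0.15]]

```text
t: 4.1
tool_pos: [0.4243, -0.108, 0.3002]
ee_rot: [-1.538, 1.18, -1.266]
force: [0.6, 0.1, 0.1]
gripper_width: 0.0856
```

Run:
```python
from h import *
rel(); plan(bp(-230,0,5),toolR(-1),10)
```

```text
t 4.10 bed-frame mm [-170.6 -158.3  175.3] world [ 0.4243 -0.108   0.3002] rot err(+) deg [-178.    19.7    0.5] (-) [ 0.9 -0.3 12.6] w 0.0856 F [0.5617 0.0689 0.1152] j [ 0.5186 -0.5373 -0.4789  0.3851 -1.7058 -1.7798]
[[[-0.07,0.6,0.52,-0.01,0,-0.16],[-0.08,0.6,0.52,-0.01,0,-0.16],[-0.09,0.6,0.52,-0.01,0,-0.16],[-0.11,0.6,0.52,-0.01,0,-0.16],[-0.12,0.59,0.52,-0.01,0,-0.16],[-0.13,0.59,0.52,-0.01,0,-0.16],[-0.15,0.59,0.52,-0.01,0,-0.16],[-0.16,0.58,0.53,-0.01,0,-0.16],[-0.17,0.58,0.53,-0.01,0,-0.16],[-0.19,0.57,0.53,-0.01,0,-0.16]]]
```

>>> servo_tool:
  moves:
    - [[-0.1, 0.62, 0.55, 0, 0, -0.16], [-0.1, 0.62, 0.55, 0, 0, -0.16], [-0.1, 0.62, 0.55, 0, 0, -0.16], [-0.1, 0.62, 0.55, 0, 0, -0.16], [-0.12, 0.6, 0.53, 0, 0, -0.16], [-0.13, 0.6, 0.53, 0, 0, -0.16], [-0.15, 0.6, 0.53, 0, 0, -0.16], [-0.16, 0.6, 0.53, 0, 0, -0.16], [-0.17, 0.6, 0.53, 0, 0, -0.16], [-0.19, 0.6, 0.53, 0, 0, -0.16]]

```text
t: 5.35
tool_pos: [0.5346, 0.1174, 0.2517]
ee_rot: [-1.538, 0.951, -1.267]
force: [0.3, 0.2, -0.3]
gripper_width: 0.0855
```

Run:
```python
from h import *
rel(); plan(bp(-150,0,5),toolR(-1),10)
s=get_image("side"); t=get_image("top")
A=cv2.resize(t["frame"][180:265,235:330],None,fx=5,fy=5,interpolation=2)[:,:,::-1]
B=cv2.resize(s["frame"][150:235,240:335],None,fx=5,fy=5,interpolation=2)[:,:,::-1]
cv2.imwrite("pics/c.png",cv2.resize(np.hstack([A,B]),(798,357)))
```

```text
t 5.35 bed-frame mm [-237.1   10.9   -4.4] world [0.5346 0.1174 0.2517] rot err(+) deg [-179.    -0.8    1. ] (-) [ 1.  -0.6 -0.5] w 0.0855 F [ 0.3127  0.1815 -0.2707] j [ 0.8673 -0.0544 -0.2906  0.5166 -1.6821 -2.2005]
[[[0.29,-0.03,-0.04,-0.01,0.01,0.01],[0.29,-0.03,-0.04,-0.01,0.01,0.01],[0.29,-0.03,-0.04,-0.01,0.01,0.01],[0.29,-0.03,-0.04,-0.01,0.01,0.01],[0.29,-0.03,-0.04,-0.01,0.01,0.01],[0.29,-0.03,-0.04,-0.01,0.01,0.01],[0.29,-0.03,-0.04,-0.01,0.01,0.01],[0.29,-0.03,-0.04,-0.01,0.01,0.01],[0.29,-0.03,-0.04,-0.01,0.01,0.01],[0.29,-0.03,-0.04,-0.01,0.01,0.01]]]
```

View pics/c.png

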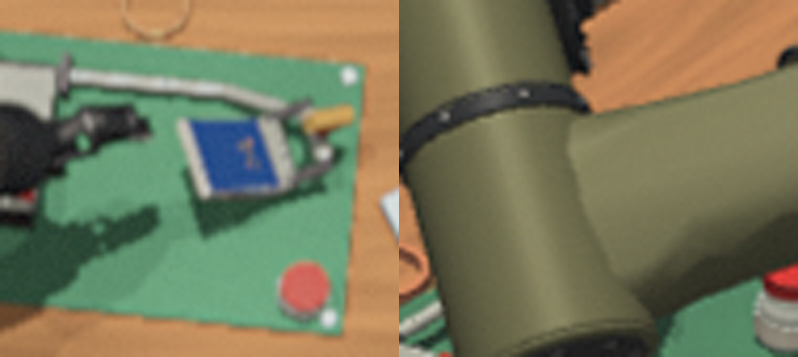

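The top crop shows the fingers at (140,125), just short of the plate's top edge, (182,120) to (212,195). The arm hides the plate in the side view. I'll move closer, then check.

>>> servo_tool:
  moves:
    - [[0.3, -0.05, -0.05, -0.02, 0.02, 0.02], [0.3, -0.04, -0.04, -0.02, 0.02, 0.02], [0.3, -0.03, -0.04, -0.01, 0.01, 0.01], [0.3, -0.03, -0.04, -0.01, 0.01, 0], [0.3, -0.03, -0.04, -0.01, 0, 0], [0.3, -0.03, -0.04, -0.01, 0, 0], [0.3, -0.03, -0.04, 0, 0, 0], [0.3, -0.03, -0.04, 0, 0, 0], [0.3, -0.03, -0.03, 0, 0, 0], [0.2, 0, 0, 0, 0, 0]]

```text
t: 6.7
tool_pos: [0.5403, 0.0542, 0.1804]
ee_rot: [-1.565, 0.96, -1.284]
force: [-0.0, 0.2, -0.6]
gripper_width: 0.0854
```

Run:
```python
from h import *
rel(); plan(bp(-98,0,5),toolR(-1),10)
t=get_image("top"); p,Rr,o=cur()
f=cv2.resize(t["frame"][180:265,225:325],None,fx=8,fy=8,interpolation=2)[:,:,::-1].copy()
def dot(P,c):
    u=((proj(t,P)-[225,180])+.5)*8-.5
    for a in u: cv2.circle(f,tuple(int(v) for v in a),4,c,-1)
dot(np.array([p+Rr@[.006,y,z] for y in(-.0425,.0425) for z in(-.011,.011)]),(0,255,255))
dot(np.array([bp(x,y,z) for x,z in((-120,0),(-120,10),(0,10)) for y in(-35,35)]),(255,0,255))
cv2.imwrite("pics/d.png",f)
```

```text
t 6.70 bed-frame mm [-143.    -1.4    5.8] world [0.5403 0.0542 0.1804] rot err(+) deg [-179.7   -0.     0.1] (-) [ 0.3 -0.1 -0. ] w 0.0854 F [-0.0473  0.2164 -0.6479] j [ 0.7668 -0.0934 -0.458   0.5344 -1.5263 -2.1699]
[[[0.15,0,0,-0,0,0],[0.15,0,0,-0,0,0],[0.15,0,0,-0,0,0],[0.15,0,0,-0,0,0],[0.15,0,0,-0,0,0],[0.15,0,0,-0,0,0],[0.15,0,0,-0,0,0],[0.15,0,0,-0,0,0],[0.15,0,0,-0,0,0],[0.15,0,0,-0,0,0]]]
```

View pics/d.png

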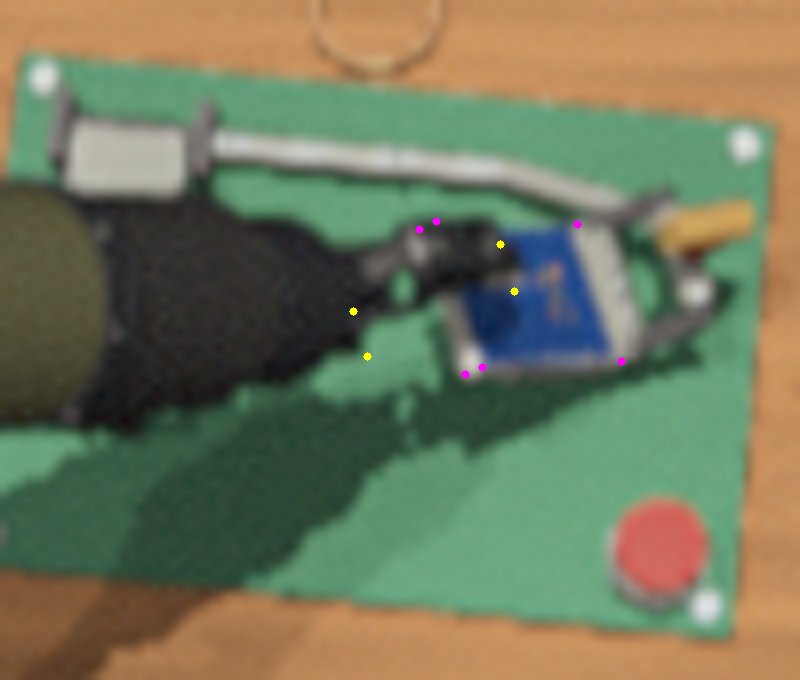

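The yellow predicted finger corners agree with the seen finger at (500,255) within about 2 px. The magenta plate model fits the plate outline within about 1 px. I'll go down over the plate and grip.

>>> servo_tool:
  moves:
    - [[0.18, 0, 0, 0, 0, 0], [0.18, 0, 0, 0, 0, 0], [0.18, 0, 0, 0, 0, 0], [0.18, 0, 0, 0, 0, 0], [0.18, 0.02, 0, 0, 0, 0], [0.18, 0, 0, 0, 0, 0], [0.18, 0, 0, 0, 0, 0], [0.15, 0, 0, 0, 0, 0], [0, 0, 0, 0, 0, 0], [0, 0, 0, 0, 0, 0]]

```text
t: 8.0
tool_pos: [0.5475, 0.0297, 0.1426]
ee_rot: [-1.565, 0.959, -1.285]
force: [0.2, 0.6, 0.7]
gripper_width: 0.0853
```

Run:
```python
from h import *
rel()
```

```text
t 8.00 bed-frame mm [-97.3  -1.4   5. ] world [0.5475 0.0297 0.1426] rot err(+) deg [-179.7   -0.     0. ] (-) [ 0.3 -0.  -0. ] w 0.0853 F [0.2191 0.5847 0.6934] j [ 0.7183 -0.0806 -0.5208  0.5535 -1.4391 -2.1703]
```

>>> servo_tool:
  moves:
    - [[0, 0, 0, 0, 0, 0], [0, 0, 0, 0, 0, 0], [0, 0, 0, 0, 0, 0], [0, 0, 0, 0, 0, 0], [0, 0, 0, 0, 0, 0], [0, 0, 0, 0, 0, 0], [0, 0, 0, 0, 0, 0], [0, 0, 0, 0, 0, 0], [0, 0, 0, 0, 0, 0], [0, 0, 0, 0, 0, 0]]
  gripper: 255
  grip_force: 20

```text
t: 9.25
tool_pos: [0.5476, 0.0301, 0.1426]
ee_rot: [-1.565, 0.96, -1.284]
force: [0.4, 1.9, -0.3]
gripper_width: 0.0098
```

Run:
```python
from h import *
rel(); print(bedR().T@cur()[2]["force"], toolR(-1))
```

```text
t 9.25 bed-frame mm [-97.6  -1.2   4.6] world [0.5476 0.0301 0.1426] rot err(+) deg [-179.7    0.     0.1] (-) [ 0.3 -0.1  0. ] w 0.0098 F [ 0.3713  1.9467 -0.3117] j [ 0.7188 -0.0807 -0.5205  0.5531 -1.4388 -2.1703]
[-0.7564  0.9036 -1.6236] [[ 0.1613 -0.2303  0.9597]
 [-0.5504  0.7861  0.2812]
 [-0.8192 -0.5736  0.    ]]
```

>>> servo_tool:
  moves:
    - [[0, 0, 0, 0, 0, 0], [0, 0, 0, 0, 0, 0], [-0.15, -0.05, 0, 0, 0, 0], [-0.3, -0.1, 0, 0, 0, 0], [-0.5, -0.1, 0, 0, 0, 0], [-0.6, 0, 0, 0, 0, 0], [-0.6, 0, 0, 0, 0, 0], [-0.6, 0, 0, 0, 0, 0], [-0.6, 0, 0, 0, 0, 0], [-0.5, 0, 0, 0, 0, 0]]
  gripper: 255
  grip_force: 100

```text
t: 10.5
tool_pos: [0.5291, 0.0919, 0.2483]
ee_rot: [-1.565, 0.961, -1.284]
force: [0.8, 0.0, -2.7]
gripper_width: 0.0088
```

>>> servo_tool:
  moves:
    - [[-0.5, 0, 0, -0.5, 0, 0], [-0.2, 0, 0, -1, 0, 0], [0, 0, 0, -1, 0, 0], [0, 0, 0, -1, 0, 0], [0, 0, 0, -1, 0, 0], [0, 0, 0, -1, 0, 0], [0, 0, 0, -1, 0, 0], [0, 0, 0, -1, 0, 0], [0, 0, 0, -1, 0, 0], [0, 0, 0, -1, 0, 0]]

```text
t: 11.75
tool_pos: [0.5245, 0.1082, 0.2706]
ee_rot: [-2.936, 0.962, -1.283]
force: [-0.3, 0.0, -2.3]
gripper_width: 0.0091
```

Run:
```python
from h import *
rel()
```

```text
t 11.75 bed-frame mm [-249.2   -1.4   11.4] world [0.5245 0.1082 0.2706] rot err(+) deg [101.7  -0.   -0.2] (-) [-78.3  -0.2   0. ] w 0.0091 F [-0.2785  0.0447 -2.3088] j [ 0.865  -0.0865 -0.2804  0.5059 -1.7196 -0.7951]
```

>>> servo_tool:
  moves:
    - [[0, 0, 0, -1, 0, 0], [0, 0, 0, -1, 0, 0], [0, 0, 0, -1, 0, 0], [0, 0, 0, -1, 0, 0], [0, 0, 0, -1, 0, 0], [0, 0, 0, -1, 0, 0], [0, 0, 0, -1, 0, 0], [0, 0, 0, -1, 0, 0], [0, 0, 0, -1, 0, 0], [0, 0, 0, -1, 0, 0]]

```text
t: 13.0
tool_pos: [0.5232, 0.1115, 0.2736]
ee_rot: [1.899, 0.961, -1.287]
force: [-0.0, -0.0, -2.5]
gripper_width: 0.0088
```

>>> servo_tool:
  moves:
    - [[0, 0, 0, -1, 0, 0], [0, 0, 0, -1, 0, 0], [0, 0, 0, -0.5, 0, 0], [0, 0, 0, -0.2, 0, 0], [0, 0, 0, 0, 0, 0], [0, 0, 0, 0, 0, 0], [0, 0, 0, 0, 0, 0], [0, 0, 0, 0, 0, 0], [0, 0, 0, 0, 0, 0], [0, 0, 0, 0, 0, 0]]

```text
t: 14.25
tool_pos: [0.5225, 0.1129, 0.275]
ee_rot: [1.508, 0.961, -1.289]
force: [-0.4, 0.2, -2.2]
gripper_width: 0.0092
```

Run:
```python
from h import *
rel(); plan(bp(-140,0,7),toolR(1),10)
t=get_image("top"); p,Rr,o=cur()
O=[210,170]; k=6.5
f=cv2.resize(t["frame"][170:260,210:330],None,fx=k,fy=k,interpolation=2)[:,:,::-1].copy()
def dot(P,c):
    for a in ((proj(t,P)-O)+.5)*k-.5: cv2.circle(f,tuple(int(v) for v in a),3,c,-1)
# plate in tool frame: tip end at +98, top at -22
dot(np.array([p+Rr@[x/1000,-.005,z/1000] for x in(-22,98) for z in(-35,35)]),(0,255,255))
dot(np.array([p+Rr@[x/1000,.005,z/1000] for x in(-22,98) for z in(-35,35)]),(255,0,255))
cv2.imwrite("pics/e.png",f)
```

```text
t 14.25 bed-frame mm [-255.6   -2.     9.7] world [0.5225 0.1129 0.275 ] rot err(+) deg [-3.4 -0.1 -0.1] (-) [176.6   0.1  -0.2] w 0.0092 F [-0.3916  0.1552 -2.2327] j [ 0.8734 -0.0816 -0.2674  0.5027 -1.7339  1.0359]
[[[0.39,-0.01,-0.01,0.04,0,0],[0.39,-0.01,-0.01,0.04,0,0],[0.39,-0.01,-0.01,0.04,0,0],[0.39,-0.01,-0.01,0.04,0,0],[0.39,-0.01,-0.01,0.04,0,0],[0.39,-0.01,-0.01,0.04,0,0],[0.39,-0.01,-0.01,0.04,0,0],[0.39,-0.01,-0.01,0.04,0,0],[0.39,-0.01,-0.01,0.04,0,0],[0.39,-0.01,-0.01,0.04,0,0]]]
```

View pics/e.png

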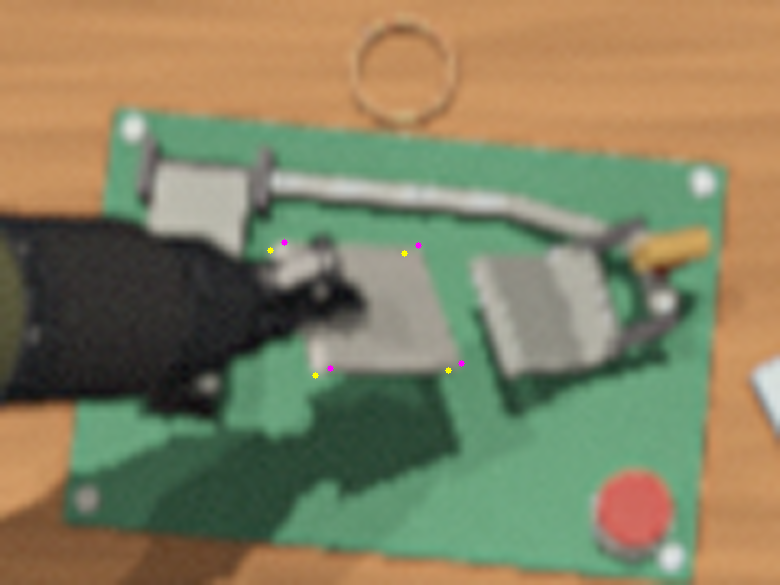

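The plate is turned: bare face out, square in the gripper, and on the model within about 1 px (corners (418,245), (455,370)). The empty bed shows at (540,315). I'll lower it now.

>>> servo_tool:
  moves:
    - [[0.3, 0, 0.1, 0.2, 0, 0], [0.4, 0, 0, 0.15, 0, 0], [0.5, 0, 0, 0.05, 0, 0], [0.5, 0, 0, 0, 0, 0], [0.5, 0, 0, 0, 0, 0], [0.5, 0, 0, 0, 0, 0], [0.5, 0, 0, 0, 0, 0], [0.4, 0, 0, 0, 0, 0], [0.2, 0, 0, 0, 0, 0], [0, 0, 0, 0, 0, 0]]

```text
t: 15.55
tool_pos: [0.5383, 0.0436, 0.1735]
ee_rot: [1.564, 0.961, -1.293]
force: [0.7, 0.5, -1.9]
gripper_width: 0.009
```

Run:
```python
from h import *
rel(); plan(bp(-105,0,6.5),toolR(1),10)
```

```text
t 15.55 bed-frame mm [-131.8   -6.3    9.7] world [0.5383 0.0436 0.1735] rot err(+) deg [-0.  -0.2 -0. ] (-) [180.    0.1  -0.4] w 0.009 F [ 0.7394  0.4979 -1.8743] j [ 0.7524 -0.1026 -0.4793  0.5358 -1.5129  0.9829]
[[[0.09,-0.01,-0.02,0,0,0],[0.09,-0.01,-0.02,0,0,0],[0.09,-0.01,-0.02,0,0,0],[0.09,-0.01,-0.02,0,0,0],[0.09,-0.01,-0.02,0,0,0],[0.09,-0.01,-0.02,0,0,0],[0.09,-0.01,-0.02,0,0,0],[0.09,-0.01,-0.02,0,0,0],[0.09,-0.01,-0.02,0,0,0],[0.09,-0.01,-0.02,0,0,0]]]
```

>>> servo_tool:
  moves:
    - [[0.1, -0.02, -0.03, 0, 0, 0], [0.1, -0.02, -0.03, 0, 0, 0], [0.1, -0.02, -0.03, 0, 0, 0], [0.1, -0.02, -0.03, 0, 0, 0], [0.1, -0.01, -0.03, 0, 0, 0], [0.1, -0.01, -0.03, 0, 0, 0], [0.1, 0, -0.03, 0, 0, 0], [0.1, 0, -0.02, 0, 0, 0], [0.1, 0, -0.02, 0, 0, 0], [0, 0, 0, 0, 0, 0]]

```text
t: 16.8
tool_pos: [0.5504, 0.0333, 0.149]
ee_rot: [1.567, 0.961, -1.29]
force: [-0.6, -0.4, -2.0]
gripper_width: 0.0091
```

Run:
```python
from h import *
rel()
t=get_image("top"); O=[225,180];k=8
f=cv2.resize(t["frame"][180:250,225:325],None,fx=k,fy=k,interpolation=2)[:,:,::-1].copy()
def dot(P,c):
    for a in ((proj(t,P)-O)+.5)*k-.5: cv2.circle(f,tuple(int(v) for v in a),3,c,-1)
dot(np.array([bp(x,y,z) for x,z in((-70,0),(0,0),(0,24)) for y in(-35,35)]),(255,0,255))
cv2.imwrite("pics/f.png",f)
```

```text
t 16.80 bed-frame mm [-104.2    2.4    6.4] world [0.5504 0.0333 0.149 ] rot err(+) deg [-0.  -0.1 -0.1] (-) [180.    0.1  -0.2] w 0.0091 F [-0.5893 -0.4341 -1.9614] j [ 0.7194 -0.0719 -0.4991  0.5495 -1.4521  0.9826]
```

View pics/f.png

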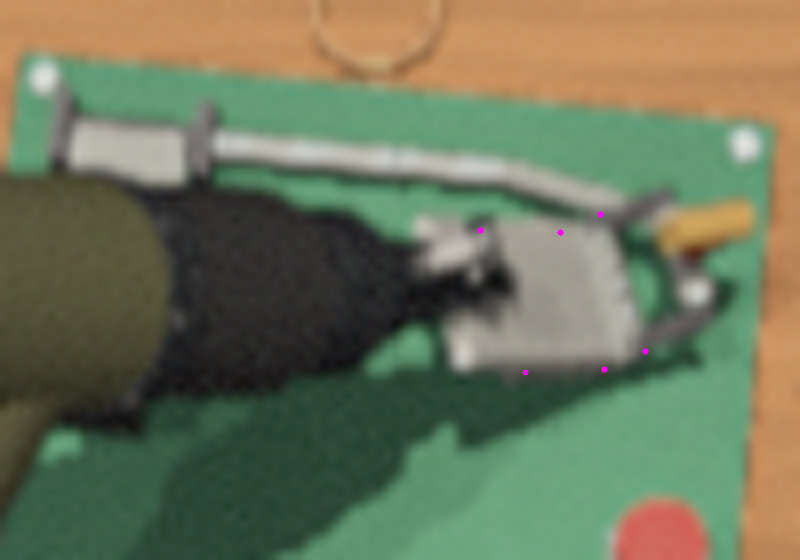

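The plate sits over the bed, a few mm up the slope. It covers the bed's outline on the ledge side, at about (640,350). I'll lower and press it in gently.

>>> servo_tool:
  moves:
    - [[0.05, 0, 0.03, 0, 0, 0], [0.05, 0, 0, 0, 0, 0], [0.04, 0, 0, 0, 0, 0], [0.03, 0, 0, 0, 0, 0], [0.03, 0, 0, 0, 0, 0], [0, -0.02, 0, 0, 0, 0], [0, -0.02, 0, 0, 0, 0], [0, 0, 0, 0, 0, 0], [0, 0, 0, 0, 0, 0], [0, 0, 0, 0, 0, 0]]

```text
t: 18.1
tool_pos: [0.5504, 0.0309, 0.1438]
ee_rot: [1.569, 0.961, -1.287]
force: [-0.8, -0.0, -2.0]
gripper_width: 0.0086
```

Run:
```python
from h import *
rel(); print(bedR().T@cur()[2]["force"])
```

```text
t 18.10 bed-frame mm [-98.6   1.8   5.4] world [0.5504 0.0309 0.1438] rot err(+) deg [-0.  -0.1 -0.1] (-) [180.    0.1  -0.1] w 0.0086 F [-0.76   -0.0298 -1.979 ] j [ 0.7156 -0.0721 -0.5095  0.5522 -1.4405  0.9797]
[ 1.5149 -0.7377 -1.2868]
```

>>> servo_tool:
  moves:
    - [[0.03, 0, 0, 0, 0, 0], [0, 0, 0, 0, 0, 0], [0.02, 0, 0, 0, 0, 0], [0.0, -0.02, 0, 0, 0, 0], [0, 0, 0, 0, 0, 0], [0, 0, 0, 0, 0, 0], [0, 0, 0, 0, 0, 0], [0, 0, 0, 0, 0, 0], [0, 0, 0, 0, 0, 0], [0, 0, 0, 0, 0, 0]]

```text
t: 19.35
tool_pos: [0.5508, 0.0311, 0.1436]
ee_rot: [1.572, 0.961, -1.285]
force: [-2.2, 1.6, -0.0]
gripper_width: 0.0092
```

Run:
```python
from h import *
rel(); print(bedR().T@cur()[2]["force"])
```

```text
t 19.35 bed-frame mm [-98.5   2.2   5.2] world [0.5508 0.0311 0.1436] rot err(+) deg [ 0.  0. -0.] (-) [-180.    -0.1   -0.1] w 0.0092 F [-2.2488  1.6155 -0.0425] j [ 0.7157 -0.0721 -0.5103  0.5533 -1.4388  0.9786]
[-1.2171 -1.7039 -1.8123]
```

>>> servo_tool:
  moves:
    - [[0.01, -0.02, 0, 0, 0, 0], [0, 0, 0, 0, 0, 0], [0, 0, 0, 0, 0, 0], [0, 0, 0, 0, 0, 0], [0, 0, 0, 0, 0, 0], [0, 0, 0, 0, 0, 0], [0, 0, 0, 0, 0, 0], [0, 0, 0, 0, 0, 0], [0, 0, 0, 0, 0, 0], [0, 0, 0, 0, 0, 0]]
  gripper: 255
  grip_force: 20

```text
t: 20.6
tool_pos: [0.5508, 0.0313, 0.1435]
ee_rot: [1.572, 0.96, -1.285]
force: [-1.4, 0.2, 0.7]
gripper_width: 0.0089
```

>>> servo_tool:
  moves:
    - [[0, 0, 0, 0, 0, 0], [0, 0, 0, 0, 0, 0], [0, 0, 0, 0, 0, 0], [0, 0, 0, 0, 0, 0], [0, 0, 0, 0, 0, 0], [0, 0, 0, 0, 0, 0], [0, 0, 0, 0, 0, 0], [0, 0, 0, 0, 0, 0], [0, 0, 0, 0, 0, 0], [0, 0, 0, 0, 0, 0]]
  gripper: 100

```text
t: 21.85
tool_pos: [0.551, 0.0311, 0.1433]
ee_rot: [1.573, 0.96, -1.284]
force: [0.3, 0.4, -0.0]
gripper_width: 0.0518
```

>>> servo_tool:
  moves:
    - [[-0.2, 0, 0, 0, 0, 0], [-0.4, 0, 0, 0, 0, 0], [-0.6, 0, 0, 0, 0, 0], [-0.6, 0, 0, 0, 0, 0], [-0.6, 0, 0, 0, 0, 0], [-0.6, 0, 0, 0, 0, 0], [-0.6, 0, 0, 0, 0, 0], [-0.5, 0, 0, 0, 0, 0], [-0.3, 0, 0, 0, 0, 0], [0, 0, 0, 0, 0, 0]]

```text
t: 23.1
tool_pos: [0.5282, 0.11, 0.2608]
ee_rot: [1.577, 0.961, -1.279]
force: [-0.6, 2.1, -0.1]
gripper_width: 0.0519
```

Run:
```python
from h import *
rel()
t=get_image("top"); O=[215,180];k=7
r=place_of(t,"plate");print([(x["score"],bedR().T@(cam2w(t,x["point"])-B0)*1000) for x in r])
r=place_of(t,"pedal_pad");print([(x["score"],cam2w(t,x["point"])) for x in r])
f=cv2.resize(t["frame"][180:260,215:325],None,fx=k,fy=k,interpolation=2)[:,:,::-1].copy()
def dot(P,c):
    for a in ((proj(t,P)-O)+.5)*k-.5: cv2.circle(f,tuple(int(v) for v in a),2,c,-1)
dot(np.array([bp(x,y,z) for x,z in((-120,0),(-120,10),(0,10)) for y in(-35,35)]),(255,0,255))
cv2.imwrite("pics/g.png",f)
```

```text
t 23.10 bed-frame mm [-241.5    2.7    5.2] world [0.5282 0.11   0.2608] rot err(+) deg [ 0.1  0.2 -0.1] (-) [-179.9   -0.1   -0.4] w 0.0519 F [-0.5873  2.0962 -0.1186] j [ 0.8627 -0.0765 -0.2893  0.5074 -1.7005  0.9714]
[(0.55, array([-58.0742,  -1.0414,   3.3966]))]
[]
```

View pics/g.png

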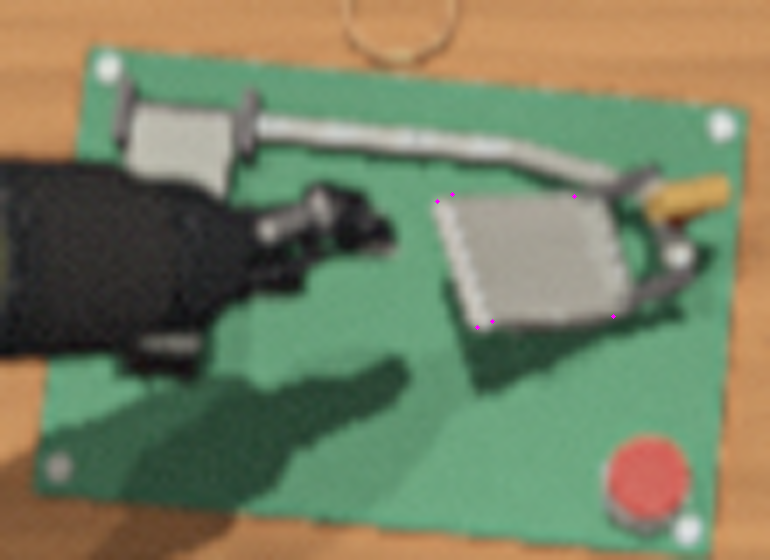

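The plate shows its bare face, and its outline lies on the seated model within 1 px (corners (437,201), (478,327), (613,316)). Next is the pedal.

Run:
```python
from h import *
h=np.array([np.sin(TH),-np.cos(TH),0]);x=np.array([0,0,-1.]);Rd=np.c_[x,h,np.cross(x,h)]
plan(np.array([.549,.210,.165]),Rd,10)
```

```text
[[[0.09,-0.43,-0.16,0,-0,-0.44],[0.11,-0.42,-0.16,0,-0,-0.44],[0.14,-0.42,-0.16,0,-0,-0.44],[0.16,-0.41,-0.16,0,-0,-0.44],[0.19,-0.4,-0.16,0,-0,-0.44],[0.21,-0.38,-0.16,0,-0,-0.44],[0.23,-0.37,-0.16,0,-0,-0.44],[0.26,-0.35,-0.16,0,-0,-0.44],[0.28,-0.34,-0.16,0,-0,-0.44],[0.3,-0.32,-0.16,0,-0,-0.44]]]
```

>>> servo_tool:
  moves:
    - [[0.09, -0.43, -0.16, 0, 0, -0.44], [0.11, -0.42, -0.16, 0, 0, -0.44], [0.14, -0.42, -0.16, 0, 0, -0.44], [0.16, -0.41, -0.16, 0, 0, -0.44], [0.19, -0.4, -0.16, 0, 0, -0.44], [0.21, -0.38, -0.16, 0, 0, -0.44], [0.23, -0.37, -0.16, 0, 0, -0.44], [0.26, -0.35, -0.16, 0, 0, -0.44], [0.28, -0.34, -0.16, 0, 0, -0.44], [0.2, -0.2, -0.1, 0, 0, -0.3]]
  gripper: 255

```text
t: 24.5
tool_pos: [0.5464, 0.2052, 0.1586]
ee_rot: [0.024, 1.563, -2.837]
force: [0.1, -0.4, 0.6]
gripper_width: 0.0001
```

```bash
cat >> h.py <<'E'
h_=np.array([np.sin(TH),-np.cos(TH),0]);x_=np.array([0,0,-1.]);Rd=np.c_[x_,h_,np.cross(x_,h_)]
E
python3 - <<'E'
from h import *
rel()
t=get_image("top");s=get_image("side")
for i in(t,s): print([(x["score"],cam2w(i,x["point"])) for x in place_of(i,"pedal_pad")],[(x["score"],cam2w(i,x["point"])) for x in place_of(i,"pedal_hinge")])
plan(np.array([.549,.210,.125]),Rd,10)
A=cv2.resize(t["frame"][180:265,215:330],None,fx=5,fy=5,interpolation=2)[:,:,::-1].copy()
B=cv2.resize(s["frame"][165:265,200:315],None,fx=5,fy=5,interpolation=2)[:,:,::-1].copy()
p,Rr,o=cur(); tip=p+Rr@[.019,0,0]
for f,i,O in((A,t,(215,180)),(B,s,(200,165))):
    for P,c in((tip,(0,255,255)),(np.array([tip[0],tip[1],.09]),(255,0,255))):
        u=((proj(i,P)[0]-O)+.5)*5; cv2.circle(f,tuple(int(v) for v in u),3,c,-1)
cv2.imwrite("pics/p.png",cv2.resize(np.hstack([A,B[:A.shape[0]]]),None,fx=.69,fy=.69))
E
```

```text
t 24.50 bed-frame mm [-207.3   46.9 -124.1] world [0.5464 0.2052 0.1586] rot err(+) deg [  0.1  -0.5 -35. ] (-) [-171.6  -54.1    0.8] w 0.0001 F [ 0.0683 -0.4445  0.6409] j [ 0.7008  0.0128 -0.1085 -0.0031 -1.457   1.1509]
[] [(0.56, array([0.6544, 0.1995, 0.0364])), (0.29, array([ 0.4107,  0.5057, -0.0041]))]
[(0.9, array([0.5451, 0.2109, 0.092 ]))] [(0.95, array([0.6536, 0.1979, 0.0374]))]
[[[0.12,-0.01,-0.01,-0,0,-0],[0.12,-0.01,-0.01,-0,0,-0],[0.12,-0.01,-0.01,-0,0,-0],[0.12,-0.01,-0.01,-0,0,-0],[0.12,-0.01,-0.01,-0,0,-0],[0.12,-0.01,-0.01,-0,0,-0],[0.12,-0.01,-0.01,-0,0,-0],[0.12,-0.01,-0.01,-0,0,-0],[0.12,-0.01,-0.01,-0,0,-0],[0.12,-0.01,-0.01,-0,0,-0]]]
```

View pics/p.png

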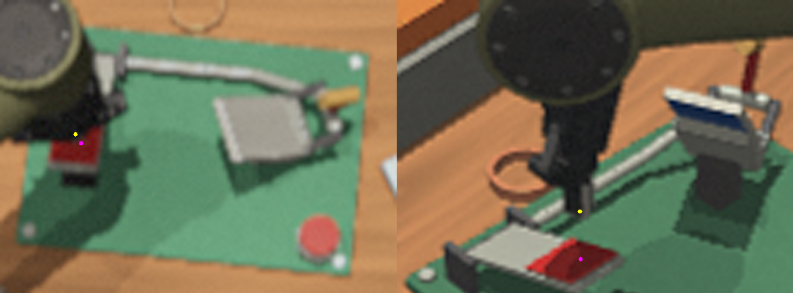

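The magenta point under the fingertips lies on the red pad in both views, (80,143) in the top view and (580,259) in the side view. The plate still stands, blue side to the bed. I'll go down to just above the pad.

>>> servo_tool:
  moves:
    - [[0.15, -0.03, 0, 0, 0, 0], [0.15, -0.03, 0, 0, 0, 0], [0.15, -0.03, 0, 0, 0, 0], [0.15, -0.03, 0, 0, 0, 0], [0.15, -0.03, 0, 0, 0, 0], [0.15, 0, 0, 0, 0, 0], [0.15, 0, 0, 0, 0, 0], [0.1, 0, 0, 0, 0, 0], [0.05, 0, 0, 0, 0, 0], [0, 0, 0, 0, 0, 0]]

```text
t: 26.05
tool_pos: [0.5445, 0.2098, 0.1212]
ee_rot: [0.495, 1.563, -2.365]
force: [0.2, -0.7, 0.0]
gripper_width: 0.0003
```

>>> servo_tool:
  moves:
    - [[0.07, 0, 0, 0, 0, 0], [0.07, 0, 0, 0, 0, 0], [0.07, 0, 0, 0, 0, 0], [0.07, 0, 0, 0, 0, 0], [0.07, 0, 0, 0, 0, 0], [0.07, 0, 0, 0, 0, 0], [0.07, 0, 0, 0, 0, 0], [0.07, 0, 0, 0, 0, 0], [0.07, 0, 0, 0, 0, 0], [0.07, 0, 0, 0, 0, 0]]

```text
t: 27.3
tool_pos: [0.5493, 0.2106, 0.1123]
ee_rot: [2.716, 1.559, -0.141]
force: [-2.2, -0.6, 7.9]
gripper_width: -0.0002
```

>>> servo_tool:
  moves:
    - [[0.1, 0, 0, 0, 0, 0], [0.12, 0, 0, 0, 0, 0], [0.14, 0, 0, 0, 0, 0], [0.14, 0, 0, 0, 0, 0], [0.14, 0, 0, 0, 0, 0], [0.14, 0, 0, 0, 0, 0], [0.14, 0, 0, 0, 0, 0], [0.14, 0, 0, 0, 0, 0], [0.14, 0, 0, 0, 0, 0], [0.14, 0, 0, 0, 0, 0]]

```text
t: 28.55
tool_pos: [0.5586, 0.2132, 0.095]
ee_rot: [3.014, 1.529, 0.162]
force: [-3.9, -1.0, 9.8]
gripper_width: -0.0001
```

Run:
```python
from h import *
p,Rr,o=cur();print(p,o["force"],"tool axes:\n",Rr)
t=get_image("top")
for i in(t,get_image("side")): print([(x["score"],cam2w(i,x["point"])) for x in place_of(i,"pedal_pad")])
```

```text
[0.5586 0.2132 0.095 ] [-3.9341 -0.9572  9.774 ] tool axes:
 [[ 0.0411  0.2847 -0.9577]
 [ 0.0067 -0.9586 -0.2847]
 [-0.9991  0.0053 -0.0413]]
[(0.67, array([0.5401, 0.2121, 0.076 ]))]
[(0.64, array([0.5386, 0.2141, 0.0764]))]
```

>>> servo_tool:
  moves:
    - [[0.15, 0, 0.08, 0, -0.05, 0], [0.15, 0, 0.08, 0, -0.05, 0], [0.15, 0, 0.08, 0, -0.05, 0], [0.15, 0, 0.08, 0, -0.05, 0], [0.15, 0, 0.08, 0, -0.05, 0], [0.15, 0, 0.08, 0, -0.05, 0], [0.15, 0, 0.08, 0, -0.05, 0], [0.15, 0, 0.08, 0, -0.05, 0], [0.15, 0, 0.08, 0, -0.05, 0], [0.15, 0, 0.08, 0, -0.05, 0]]

```text
t: 30.0
tool_pos: [0.5549, 0.2137, 0.0817]
ee_rot: [3.063, 1.542, 0.217]
force: [-0.8, -0.0, 10.9]
gripper_width: 0.0001
```

Run:
```python
from h import *
p,Rr,o=cur();print(p,o["force"],"tool axes:\n",Rr)
t=get_image("top")
for i in(t,get_image("side")): print([(x["score"],cam2w(i,x["point"])) for x in place_of(i,"pedal_pad")])
```

```text
[0.5549 0.2137 0.0817] [-0.8474 -0.0412 10.9472] tool axes:
 [[ 0.0286  0.2909 -0.9563]
 [ 0.0063 -0.9567 -0.2909]
 [-0.9996  0.0023 -0.0292]]
[(0.53, array([0.5358, 0.2117, 0.0619]))]
[(0.88, array([0.5343, 0.2153, 0.064 ]))]
```

>>> servo_tool:
  moves:
    - [[0.17, 0, 0.1, 0, -0.06, 0], [0.17, 0, 0.1, 0, -0.06, 0], [0.17, 0, 0.1, 0, -0.06, 0], [0.17, 0, 0.1, 0, -0.06, 0], [0.17, 0, 0.1, 0, -0.06, 0], [0.17, 0, 0.1, 0, -0.06, 0], [0.17, 0, 0.08, 0, -0.05, 0], [0.17, 0, 0.08, 0, -0.05, 0], [0.17, 0, 0.05, 0, -0.05, 0], [0.17, 0, 0.05, 0, -0.05, 0]]

```text
t: 31.45
tool_pos: [0.5531, 0.214, 0.0689]
ee_rot: [3.052, 1.553, 0.214]
force: [-9.2, -1.5, 22.4]
gripper_width: 0.0
```

Run:
```python
from h import *
p,Rr,o=cur();print(p,o["force"],"tool axes:\n",Rr)
t=get_image("top")
for i in(t,get_image("side")): print([(x["score"],cam2w(i,x["point"])) for x in place_of(i,"pedal_pad")])
```

```text
[0.5531 0.214  0.0689] [-9.2356 -1.532  22.3514] tool axes:
 [[ 0.0172  0.2985 -0.9543]
 [ 0.0037 -0.9544 -0.2985]
 [-0.9998  0.0016 -0.0175]]
[(0.66, array([0.5359, 0.2122, 0.0507]))]
[(0.55, array([0.5328, 0.2117, 0.0495])), (0.31, array([ 0.5654, -0.0194,  0.062 ]))]
```

>>> servo_tool:
  moves:
    - [[0.16, 0, 0, 0, -0.03, 0], [0.16, 0, 0, 0, -0.03, 0], [0.16, 0, 0, 0, -0.03, 0], [0.16, 0, 0, 0, -0.03, 0], [0.16, 0, 0, 0, -0.03, 0], [0.16, 0, 0, 0, -0.03, 0], [0.16, 0, 0, 0, -0.03, 0], [0.16, 0, 0, 0, -0.03, 0], [0.16, 0, 0, 0, -0.03, 0], [0.16, 0, 0, 0, -0.03, 0]]

```text
t: 32.9
tool_pos: [0.5542, 0.2143, 0.0689]
ee_rot: [0.777, 1.558, -2.051]
force: [-15.5, -2.8, 23.1]
gripper_width: -0.0
```

Run:
```python
from h import *
p,Rr,o=cur();print(p,o["force"],"tool axes:\n",Rr)
```

```text
[0.5542 0.2143 0.0689] [-15.5364  -2.8177  23.0659] tool axes:
 [[-0.006   0.3085 -0.9512]
 [-0.0115 -0.9512 -0.3084]
 [-0.9999  0.0091  0.0093]]
```

>>> servo_tool:
  moves:
    - [[0.14, 0, 0.02, 0, 0, 0], [0.12, 0, 0.02, 0, 0, 0], [0.1, 0, 0.02, 0, 0, 0], [0.08, 0, 0, 0, 0, 0], [0.06, 0, 0, 0, 0, 0], [0.05, 0, 0, 0, 0, 0], [0.04, 0, 0, 0, 0, 0], [0.03, 0, 0, 0, 0, 0], [0.02, 0, 0, 0, 0, 0], [0, 0, 0, 0, 0, 0]]

```text
t: 34.15
tool_pos: [0.556, 0.2143, 0.0803]
ee_rot: [2.15, 1.554, -0.671]
force: [-5.1, -2.5, 12.6]
gripper_width: 0.0001
```

>>> servo_tool:
  moves:
    - [[0, 0, 0, 0, 0, 0], [0, 0, 0, 0, 0, 0], [0, 0, 0, 0, 0, 0], [-0.02, 0, 0, 0, 0, 0], [-0.02, 0, 0, 0, 0, 0], [-0.02, 0, 0, 0, 0, 0], [-0.02, 0, 0, 0, 0, 0], [-0.02, 0, 0, 0, 0, 0], [-0.02, 0, 0, 0, 0, 0], [-0.02, 0, 0, 0, 0, 0]]

```text
t: 35.4
tool_pos: [0.5646, 0.2133, 0.108]
ee_rot: [2.623, 1.528, -0.196]
force: [0.1, -0.2, -0.1]
gripper_width: 0.0002
```

>>> servo_tool:
  moves:
    - [[-0.05, 0, 0, 0, 0, 0], [-0.1, 0, 0, 0, 0, 0], [-0.2, 0, 0, 0, 0, 0], [-0.4, 0, 0, 0, 0, 0], [-0.5, 0, 0, 0, 0, 0], [-0.5, 0, 0, 0, 0, 0], [-0.5, 0, 0, 0, 0, 0], [-0.5, 0, 0, 0, 0, 0], [-0.2, 0, 0, 0, 0, 0], [0, 0, 0, 0, 0, 0]]

```text
t: 36.65
tool_pos: [0.5606, 0.2145, 0.2033]
ee_rot: [2.647, 1.528, -0.172]
force: [-0.4, -0.9, -0.1]
gripper_width: -0.0001
```

Run:
```python
from h import *
p,Rr,o=cur();print(o["t"],p,o["force"])
t=get_image("top");s=get_image("side")
for i in(t,s):
    print([(x["score"],cam2w(i,x["point"])) for x in place_of(i,"pedal_pad")],[(x["score"],bedR().T@(cam2w(i,x["point"])-B0)*1000) for x in place_of(i,"plate")])
A=cv2.resize(t["frame"][180:265,215:330],None,fx=5,fy=5,interpolation=2)[:,:,::-1].copy()
B=cv2.resize(s["frame"][165:265,200:315],None,fx=5,fy=5,interpolation=2)[:,:,::-1].copy()
for a in ((proj(t,np.array([bp(x,y,z) for x,z in((-120,0),(-120,10),(0,10)) for y in(-35,35)]))-[215,180])+.5)*5: cv2.circle(A,tuple(int(v) for v in a),2,(255,0,255),-1)
cv2.imwrite("pics/z.png",cv2.resize(np.hstack([A,B[:A.shape[0]]]),None,fx=.69,fy=.69))
```

```text
36.65 [0.5606 0.2145 0.2033] [-0.3997 -0.9385 -0.1106]
[(0.88, array([0.5451, 0.2124, 0.0895])), (0.2, array([ 0.5629, -0.0188,  0.0589]))] [(0.95, array([-59.5408,   0.2883,   4.4217]))]
[(0.55, array([0.5468, 0.213 , 0.0895]))] [(0.52, array([-61.7008,   6.7522,   3.9623]))]
```

View pics/z.png

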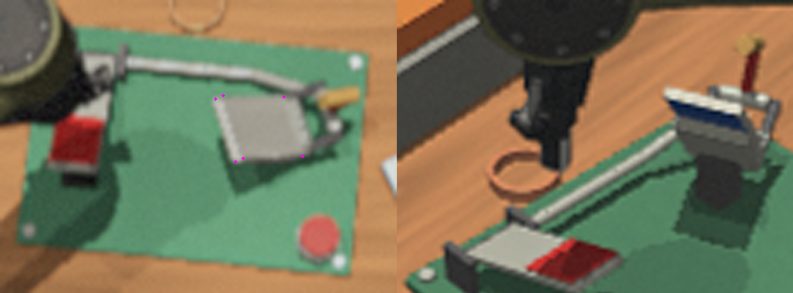

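The pedal is back up, with the pad at about 90 mm. The plate shows its bare face out and sits on the model outline. The gripper is clear, so I'll hand in.

```bash
python3 -c "
from workcell import *
print(hand_in())"
```

```text
the job is handed in; nothing more can be done
None
```

I turned the plate over, worked the pedal after that, and handed the job in at about 37 s of the 64 s. The hand-in reports no verdict.

**Plate:** I gripped it by its free top edge, lifted it up the slope, rolled it half a turn and set it back on the ledge. The gripper was open and clear before I went to the pedal. In the last pictures the bare face shows, and the outline matches the seated position within about 1 px. The networks put the centre at x ≈ -60, z ≈ 4 mm in the bed's frame. They disagree sideways: the top view gives y ≈ 0 mm and the side view about 7 mm. Both are within the 12 mm allowed.

**Pedal:** I pressed it slowly until the pad reached 50 mm and the upward force rose to about 23 N, which I took as the stop. I held it there for about 1.3 s, then let it rise under the fingers over about 2.5 s. The pad reads 89.5 mm at the end, so the pedal is back up.

**Less sure:**
- **Pedal contact:** the fingertips slid about 20 mm along the pad towards the hinge, giving a sideways force of up to about 15 N, but they stayed on it.
- **Pedal angle:** I judged it only from the pad height and the force, because the joint angle is not reported.
- **Other things on the bench:** nothing around the press looks moved in the last crops, but I did not measure the other things again.

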